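# Fit a spring-loaded roller into the empty bay of a roller bed

## Task

The middle roller of the bench's roller bed is out, lying on the V-blocks: fit it back in the empty middle bay. Enter its spring-loaded pin in the middle hole of one rail, push the roller against the spring until the fixed stub at its other end passes inside the other rail, bring it level and ease the spring out so that both ends sit fully home in their holes; then let go. Work gently: never press the roller on the bed, or let it snap home, with more than about 25 N, and leave the other things on the bench where they are.

Things in the scene. Friction and masses are not known exactly. Their poses are not given: they have to be found in the camera images.
- roller: Loose steel conveyor roller, 0.3 to 0.5 kg. Origin: on its axis, mid-length of the tube; y runs along it from sprung end (-y) to fixed end (+y). Tube 38 mm in diameter, 180 mm long (y -90 to 90): grip it here. At each end an axle end for a rail hole: see stub_end, pin_end. At the start it lies level in the rest, its axis 47 mm above the bench.
- stub_end (a point): Fixed end: centre of the end face of the rigid stub, y +101 of the roller. The stub is 10 mm in diameter, 9 mm long, and starts from a hub 22 mm in diameter whose flat face is at y +92. Like the pin's nose it tapers over its last 3 mm to 6 mm in diameter. With the roller home, hub face and collar face lie on the rails, the pin is pressed in 4 mm, and each axle end stands 4 mm out of its rail.
- pin_end (a point): Sprung end: centre of the end face of the sliding pin's nose, y -119 of the roller with the spring free. Nose 10 mm in diameter, 9 mm long; behind it a collar 18 mm in diameter, flat face at y -110, standing 20 mm out of the tube. The pin slides in along the axis up to 16.5 mm, then stops dead; the spring takes 3 N to start plus 0.6 N per mm (12 N at 15 mm).
- rest: Fixed rest the roller starts in: two steel V-blocks on an 8 mm plate 74 by 170 mm. Origin under its middle, y along the roller. Blocks 70 mm wide in x, 30 mm in y, tops 48 mm above the bench, inner faces 98 mm apart: the tube's middle is free beside and 20 mm below.
- base: Steel base plate of the roller bed, 320 by 300 by 8 mm, fixed on the bench. Origin under its middle, x along the rails, y across. On it, one rigid unit: two upright rails 300 mm long, 5 mm thick, tops 98 mm above the bench, inner faces 198 mm apart, and two 38 mm rollers in place, 110 mm to either side of the empty middle bay. In the bay nothing but the base lies between the rails.
- bay (a point): Where the midpoint between the rails' middle holes would be were the bed centred on its base: 85 mm above the bench, axes as the base's. But the bed was bolted down by eye through oversize holes: rails and holes sit as one up to 5 mm from it along x and up to 6 mm along y, parallel to the base, differently each time. These readings do not show it: find the rail and the hole by feel or by sight.
- rail_a (a point): Like bay, with the same unmeasured offset: nominal centre, on the inner face, of the middle hole of the rail at the base's -y side (99 mm from bay). Each rail's middle hole is round, 13 mm in diameter, right through the 5 mm rail, its centre 13 mm below the rail's top edge, 85 mm above the bench. The two holes are alike: the roller may go in either way round.
- rail_b (a point): The same for the rail at the base's +y side. Level between the rails, the roller needs its pin pressed in at least 13 mm for the stub to pass inside the rail; coming in with the sprung end low (tilted some 10 to 14 degrees), the tube's fixed end passes over the other rail's top.
- hammer: Steel chipping hammer, 270 mm, lying on the bench; leave it alone. Origin under the middle of its handle.
- brush: Wire brush with wooden back, 260 mm, lying on the bench; leave it alone.
- spray_can: Grey can, 54 mm in diameter, 160 mm high, standing on the bench; leave it alone.

How it is judged:
By the outcome, as a careful person would: the job done as asked, in the order asked, and still so for the second after the job is handed in, with the robot touching nothing.
It also fails if it takes over 72 s, if anything falls off the work surface, if the arm or the gripper's body presses on something with over 40 N, if the wrist force passes 120 N, or if a joint passes its speed limit or range.

## Robot

A 6-joint arm with a two-finger parallel gripper is mounted at the origin on the work surface. World frame = base frame: x ahead of the robot, y to its left, z up, the work surface at z = 0. Lengths are in m, angles in rad, forces in N, time in s.
With the tool pointing down it reaches from about 0.425 to 0.95 m from the base axis. Payload 3.5 kg.
Tool frame: the origin (TCP) lies midway between the tips of the shut fingers; the grasp point (between the pads) lies 19 mm behind it (ctrl.pinch_z is the distance from the TCP to the grasp point, in m); z points along the fingers, y is the line along which they close (so a half turn about z gives the same grasp; the last joint's range is limited). The gripper opens to 85 mm and grips with 20 to 120 N. Pads are 22 mm wide; open, the fingers measure 114 mm over their backs; the gripper's body (76 mm by 85 mm) begins 54 mm behind the grasp point. The pads swing forward as they close: fully open they stand 13 mm farther back than shut.
Start: joints at [-1.426, 0.286, 1.577, -0, 1.279, -0.15], TCP at [0.196, -0.646, 0.231] pointing down, gripper open.
Joint ranges: [-2.77, 2.77], [-0.9, 2.22], [0.21, 2.48], [-1.53, 4.67], [0.24, 2.81], [-2.84, 2.84]. Speed limits (rad/s): [2.79, 2.79, 3.14, 3.14, 3.14, 3.14].

## Interface

Orientations are given as a unit quaternion [x, y, z, w].
In Python, from plant import get_state, viewer, sign_off, ctrl gives the robot as it stands. The module is installed in compiled form; this text tells all that it offers.
- The arm moves only by the shell command python3 -m handwheel 'ROWS' [FORCE]. ROWS is JSON, a list that holds one entry, the list of rows, each a list of 5 numbers: the finger opening in m, from 0 to 0.0854, then the shift along the tool's x, y, z in m, then the turn about the tool's z in degrees. In form: [[[claw, x, y, z, spin], ...]]. A call has 1 to 12 rows; each row shifts and turns the commanded pose from where the row before left it, along the tool's axes as they then stand; what a row does not reach is not made up. A row lasts 1/12 s, in which the tool goes at most 41.7 mm and 7.16 degrees, less where a joint would pass 70% of its speed; a pose out of reach is approached as far as the arm can. A call is refused whole if a number of a shift passes 0.0417 or a number of a turn 7.16, either way. A call with a gripper value outside its range is refused whole. The fingers move at their own pace and stop on an object; FORCE is the grip in N (left out, the last holds). Time passes only in rows, so rows that do not move let the fingers close. It gives the time, the measured TCP pose, the force, the opening and the grip force at its end, in the units of the state.
- get_state(): the state, without advancing time (a new reading comes with each control period).
- viewer.read_camera(name): name is "side" or "top" or "wrist"; returns the picture (480x640x3 uint8, blue, green, red); there is no depth.
- viewer.camera_params(name): a dict with "fov_y" (degrees; the focal length in pixels is half the picture's height over the tangent of half this angle, whatever the lens; pixels are square), "cx", "cy" (the principal point, pixels), "k1" (the pictures are not rectified: a ray, as slopes to the right and down, at radius r is drawn at 1 + k1 r^2 times it, then the intrinsics apply), "xyz" and "attitude" of the camera in the world; the wrist camera has in their place "hand_eye" (4x4, takes a point from camera to tool coordinates, whose origin is the TCP and whose axes are the flange's). Camera axes: x right, y up, looking along -z (the intrinsics and any distortion apply to the point x, -y, -z); pixel columns grow to the right and rows downward; lengths in m; the calibration is good to about 2 mm. A picture is of the moment at which its call begins: read the wrist's pose just before it. camera_params takes no time and is no camera call.
- sign_off(): hands the job in; it is judged then, once.
Trained networks look in the newest picture that a camera, given by its name, has taken for a name from the list of things; names that differ only in an ending like _2 or _b are one class to them, and where a whole thing is asked for, a point or a joint stands for the part that bears it (a point fixed in the world has none). Each returns a list of dicts, best first, with "confidence" (0 to 1); they miss things now and then, are a little off and sometimes report something else, mostly with a low value. They report only what shows in the picture. A call takes as long as a camera call.
- viewer.look_for(camera, name): "extent" ([left, top, width, height] as shares, 0 to 1, of the picture: columns of its width, rows of its height, round what is visible of it).
- viewer.outline_of(camera, name): "mask" (480x640 bool, what is visible of it) and "extent" ([left, top, width, height] as shares, 0 to 1, of the picture: columns of its width, rows of its height, round what is visible of it).
- viewer.pinpoint(camera, name): "xy" ([column, row] as shares, 0 to 1, of the picture: columns of its width, rows of its height: a listed point, or the origin of a listed thing).
The state is a dict: "time": time; "qpos": joint angles; "dq": joint speeds; "joint_efforts": joint torques, N m; "eef_pos": TCP position; "tcp_rot": TCP orientation; "contact_force": force on the tool from outside, world axes, zero at the start; "wrist_torque": the same for the moment, N m; "opening": opening from 0.0 (shut) to 1.0 (fully open); "finger_force": force on a finger pad.
Only numpy, scipy, OpenCV 4.12 (cv2) and the standard library are available. Lean on these libraries where they do the work, as an engineer would, in place of code of your own. Each camera call takes 0.05 s, during which the arm holds its last target. There are 200 camera calls.

## Working session

There is one attempt and no reset: what is moved stays moved. The work goes in short steps, Python scripts to look and compute and a shell command to move; the robot and the scene stay as the last step left them, time stands still between calls to the robot, and variables do not carry over. Pictures are saved under pics/ and viewed, at most 11 in all, crops included, and the job is handed in when it is done.

```bash
mkdir -p pics
cat > h.py <<'E'
import numpy as np, cv2
from scipy.spatial.transform import Rotation as R
from plant import get_state, viewer, sign_off, ctrl
def cam(name, st=None):
    p=viewer.camera_params(name); f=240/np.tan(np.radians(p["fov_y"])/2)
    if "hand_eye" in p:
        st=st or get_state(); T=np.eye(4); T[:3,:3]=R.from_quat(st["tcp_rot"]).as_matrix(); T[:3,3]=st["eef_pos"]
        T=T@np.array(p["hand_eye"])
    else:
        T=np.eye(4); a=np.array(p["attitude"],float)
        T[:3,:3]=R.from_quat(a).as_matrix() if a.size==4 else a.reshape(3,3); T[:3,3]=p["xyz"]
    return dict(f=f,cx=p["cx"],cy=p["cy"],k=p["k1"],T=T)
def ray(c,u,v):
    d=np.array([(u-c["cx"])/c["f"],(v-c["cy"])/c["f"]]); s=d.copy()
    for _ in range(20): s=d/(1+c["k"]*(s@s))
    return c["T"][:3,3], c["T"][:3,:3]@np.array([s[0],-s[1],-1])
def at_z(c,u,v,z):
    o,d=ray(c,u,v); return o+d*(z-o[2])/d[2]
def proj(c,P):
    q=np.linalg.inv(c["T"])@np.append(P,1); s=np.array([q[0],-q[1]])/-q[2]
    s=s*(1+c["k"]*(s@s)); return s*c["f"]+[c["cx"],c["cy"]]
def tri(rays):
    A=np.zeros((3,3)); b=np.zeros(3)
    for o,d in rays:
        d=d/np.linalg.norm(d); M=np.eye(3)-np.outer(d,d); A+=M; b+=M@o
    return np.linalg.solve(A,b)
E
python3 - <<'E'
from h import *
print(get_state(), ctrl.pinch_z)
for n in ("side","top","wrist"): print(n,viewer.camera_params(n))
Z=dict(roller=.047,stub_end=.047,pin_end=.047,rest=0,base=0,bay=.085,rail_a=.085,rail_b=.085,hammer=0)
for n in ("side","top"):
    im=viewer.read_camera(n); cv2.imwrite(f"pics/{n}0.png",im); c=cam(n)
    for k,z in Z.items():
        for r in viewer.pinpoint(n,k)[:2]:
            u,v=r["xy"][0]*640,r["xy"][1]*480
            print(n,k,round(r["confidence"],2),np.round([u,v]),np.round(at_z(c,u,v,z),4))
E
```

```text
{'time': 0.0, 'qpos': array([-1.42598178e+00,  2.87215796e-01,  1.57819499e+00, -3.63492659e-05,
        1.27857101e+00, -1.50014651e-01]), 'dq': array([-0.00180221,  0.00063249,  0.00015462, -0.00056499,  0.00027621,
        0.00077798]), 'joint_efforts': array([-4.05894398e-04, -4.05981624e+01, -2.92628825e+01, -1.49699686e-04,
        5.82716981e-03,  7.15258039e-06]), 'eef_pos': array([ 0.19605331, -0.64521194,  0.229904  ]), 'tcp_rot': array([ 9.89152653e-01,  1.46886358e-01, -1.42918459e-05, -1.19461405e-03]), 'contact_force': array([ 0.7863712 , -0.32768577, -0.86497149]), 'wrist_torque': array([-0.00771683,  0.02361578, -0.02853462]), 'finger_force': 0.0, 'opening': 0.9982125900784451} 0.0187
side {'fov_y': 44.42000539805146, 'cx': 322.1376647718769, 'cy': 233.11495312332997, 'k1': -0.17661069261302517, 'xyz': array([0.03804548, 1.079302  , 1.12519041]), 'attitude': array([-0.09103022,  0.40061443,  0.89133355, -0.19169269])}
top {'fov_y': 43.44647455393107, 'cx': 322.03472596331875, 'cy': 243.61160948592172, 'k1': 0.011525652937397166, 'xyz': array([0.35042827, 0.01041522, 1
[... 1060 characters left out ...]
 0.5962 -0.124   0.085 ]
side rail_b 0.67 [351. 164.] [ 0.5858 -0.3193  0.085 ]
side hammer 0.75 [249. 408.] [0.4817 0.5175 0.    ]
side hammer 0.46 [355. 164.] [ 0.6187 -0.4389  0.    ]
top roller 0.92 [257. 218.] [0.6164 0.2223 0.047 ]
top pin_end 0.6 [295. 216.] [0.6229 0.1052 0.047 ]
top rest 0.86 [260. 221.] [0.616 0.215 0.   ]
top base 0.61 [399. 229.] [ 0.5916 -0.2216  0.    ]
top bay 0.96 [404. 229.] [ 0.5817 -0.2252  0.085 ]
top rail_a 0.8 [437. 231.] [ 0.5756 -0.3253  0.085 ]
top rail_a 0.7 [371. 225.] [ 0.5922 -0.127   0.085 ]
top rail_b 0.8 [437. 231.] [ 0.5756 -0.3253  0.085 ]
top rail_b 0.7 [371. 225.] [ 0.5922 -0.127   0.085 ]
top hammer 0.89 [160. 264.] [0.4771 0.5265 0.    ]
```

Run:
```python
import cv2,numpy as np
a=cv2.imread("pics/top0.png")[150:330,120:500]; b=cv2.imread("pics/side0.png")[120:380,180:460]
a=cv2.resize(a,(780,370));b=cv2.resize(b,None,fx=.86,fy=.86)
b=cv2.resize(b,(248,230)); o=np.zeros((600,780,3),np.uint8); o[:370]=a; o[370:,:248]=b
cv2.imwrite("pics/m0.png",o)
```

```text
(no output)
```

View pics/m0.png

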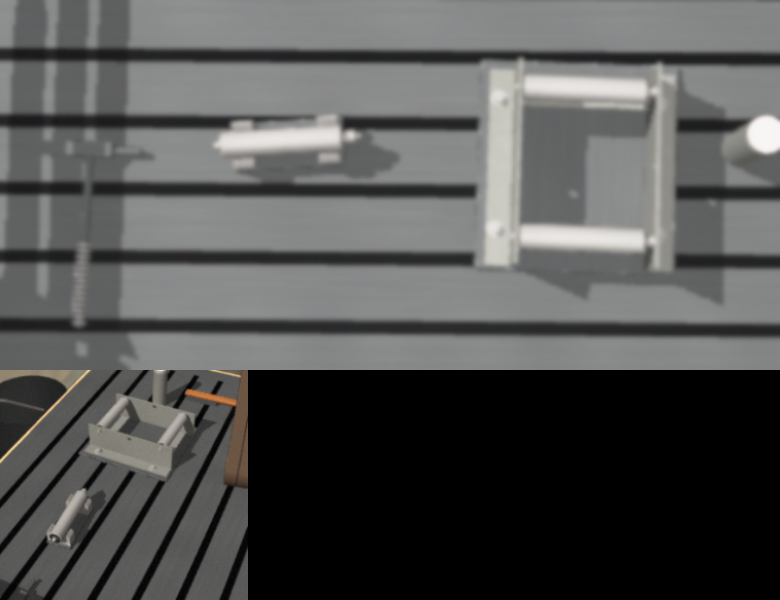

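```bash
python3 -m handwheel '[[[0.0854,0,0,-0.008,-6.9],[0.0854,0,0,-0.008,-6.9],[0.0854,0,0,-0.008,-6.9],[0.0854,0,0,-0.008,-6.9],[0.0854,0,0,-0.008,-6.9],[0.0854,0,0,-0.008,-6.9],[0.0854,0,0,-0.008,-6.9],[0.0854,0,0,-0.008,-6.9],[0.0854,0,0,-0.008,-6.9],[0.0854,0,0,-0.008,-6.9],[0.0854,0,0,-0.008,-6.9],[0.0854,0,0,0,0]]]' 30
python3 -m handwheel '[[[0.0854,0.025,0.0215,0,0],[0.0854,0.025,0.0215,0,0],[0.0854,0.025,0.0215,0,0],[0.0854,0.025,0.0215,0,0],[0.0854,0.025,0.0215,0,0],[0.0854,0.025,0.0215,0,0],[0.0854,0.025,0.0215,0,0],[0.0854,0.025,0.0215,0,0],[0.0854,0.025,0.0215,0,0],[0.0854,0.025,0.0215,0,0],[0.0854,0.025,0.0215,0,0],[0.0854,0.025,0.0215,0,0]]]'
python3 -m handwheel '[[[0.0854,0.025,0.0215,0,0],[0.0854,0.025,0.0215,0,0],[0.0854,0.025,0.0215,0,0],[0.0854,0.025,0.0215,0,0],[0.0854,0.025,0.0215,0,0],[0.0854,0.025,0.0215,0,0],[0.0854,0,0,0,0],[0.0854,0,0,0,0]]]'
python3 - <<'E'
from h import *
st=get_state(); c=cam("wrist",st); im=viewer.read_camera("wrist"); cv2.imwrite("pics/w1.png",im)
print(st["eef_pos"],st["tcp_rot"],st["qpos"],st["dq"].round(3))
for k in ("bay","rail_a","base"):
    for r in viewer.pinpoint("wrist",k)[:3]:
        u,v=r["xy"][0]*640,r["xy"][1]*480
        print(k,round(r["confidence"],2),np.round([u,v]),np.round(at_z(c,u,v,0 if k=="base" else .085),4))
E
```

```text
time: 2.0
eef_pos: [0.1963, -0.6466, 0.3217]
tcp_rot: [0.689, 0.725, -0.001, 0.001]
contact_force: [-0.2, -0.9, 0.4]
opening: 0.998
finger_force: 0.0
time: 3.0
eef_pos: [0.4399, -0.3321, 0.319]
tcp_rot: [0.691, 0.723, 0.0, -0.0]
contact_force: [1.3, -0.3, -0.6]
opening: 0.998
finger_force: 0.0
time: 3.67
eef_pos: [0.5612, -0.1761, 0.3186]
tcp_rot: [0.689, 0.724, -0.0, -0.0]
contact_force: [-0.3, -0.4, -1.5]
opening: 1.001
finger_force: 0.0
[ 0.56123191 -0.17614532  0.31863785] [ 6.89459830e-01  7.24323738e-01 -2.98131637e-04 -4.19141707e-04] [-4.76359189e-01  4.18832433e-02  1.69501612e+00 -3.41769274e-04
  1.40566521e+00 -5.25612858e-01] [-0.043 -0.01   0.01  -0.011  0.004 -0.016]
bay 0.66 [347. 250.] [ 0.5875 -0.2242  0.085 ]
rail_a 0.68 [337. 344.] [ 0.584  -0.3266  0.085 ]
rail_a 0.68 [356. 148.] [ 0.5896 -0.1268  0.085 ]
rail_a 0.47 [349. 408.] [ 0.6021 -0.4037  0.085 ]
base 0.98 [340. 232.] [ 0.5848 -0.2291  0.    ]
```

View pics/w1.png

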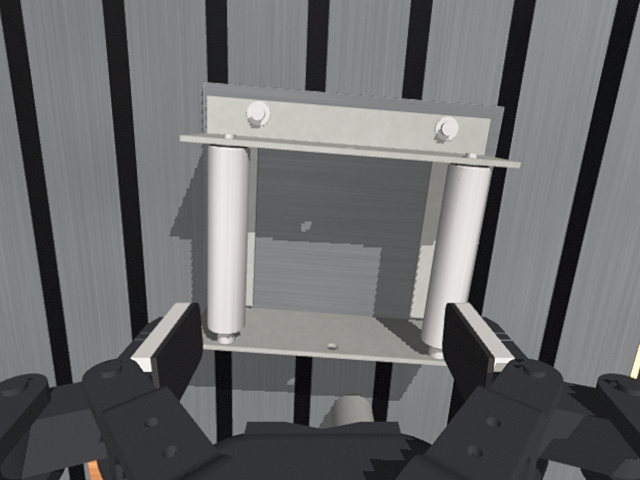

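Run:
```python
from h import *
st=get_state(); c=cam("wrist",st); im=cv2.imread("pics/w1.png"); g=cv2.cvtColor(im,6).astype(float)
P={}
for nm,a,b,rows in (("L",190,265,(180,220,260,300)),("Rr",405,505,(190,220,260,290))):
    for r in rows:
        d=np.diff(cv2.GaussianBlur(g,(1,3),0)[r,a:b]); i,j=np.argmax(d),np.argmin(d)
        p=at_z(c,a+(i+j)/2+1,r+.5,.085); w=j-i; P.setdefault(nm,[]).append(p[:2]); print(nm,r,a+i,a+j,w,p.round(4))
# rail top edges
for nm,a,b in (("B",125,175),("A",335,375)):
    for u in (270,320,370,400):
        col=g[a:b,u]; d=np.diff(col); i=np.argsort(-abs(d))[:5]; i.sort()
        print(nm,u,[(a+k,int(d[k])) for k in i],[at_z(c,u+.5,a+k+1,.098)[:2].round(4).tolist() for k in i])
print("hole",at_z(c,332.5,346,.085))
cv2.imwrite("pics/c1.png",cv2.resize(np.hstack([im[325:375,290:380],im[125:175,290:380]]),None,fx=4.4,fy=4.4,interpolation=cv2.INTER_NEAREST))
```

```text
L 180 207 256 49 [ 0.4766 -0.1643  0.085 ]
L 220 207 254 47 [ 0.4751 -0.2025  0.085 ]
L 260 207 253 46 [ 0.4741 -0.2428  0.085 ]
L 300 245 252 7 [ 0.4921 -0.2845  0.085 ]
Rr 190 502 488 -14 [ 0.7218 -0.1624  0.085 ]
Rr 220 497 482 -15 [ 0.7213 -0.1911  0.085 ]
Rr 260 490 432 -58 [ 0.6999 -0.2323  0.085 ]
Rr 290 485 469 -16 [ 0.7202 -0.263   0.085 ]
B 270 [(np.int64(137), -27), (np.int64(141), 30), (np.int64(142), 22), (np.int64(147), -46), (np.int64(148), -65)] [[0.513, -0.1239], [0.513, -0.1273], [0.513, -0.1281], [0.5131, -0.1324], [0.5131, -0.1333]]
B 320 [(np.int64(141), -24), (np.int64(145), 29), (np.int64(146), 24), (np.int64(151), -42), (np.int64(152), -70)] [[0.5566, -0.1253], [0.5567, -0.1287], [0.5568, -0.1295], [0.557, -0.1338], [0.557, -0.1347]]
B 370 [(np.int64(145), -29), (np.int64(149), 26), (np.int64(150), 25), (np.int64(155), -44), (np.int64(156), -66)] [[0.6004, -0.1267], [0.6007, -0.1301], [0.6007, -0.1309], [0.6011, -0.1352], [0.6011, -0.1361]]
B 400 [(np.int64(148), -30), (np.int64(152), 25), (np.int64(157), -33), (np.int64(158), -61), (np.int64(159), -20)] [[0.6
[... 270 characters left out ...]
-0.3352], [0.5154, -0.3363]]
A 320 [(np.int64(351), 19), (np.int64(352), 28), (np.int64(355), -17), (np.int64(356), -55), (np.int64(357), -39)] [[0.5659, -0.3317], [0.5659, -0.3329], [0.5661, -0.3363], [0.5661, -0.3374], [0.5662, -0.3386]]
A 370 [(np.int64(355), 24), (np.int64(356), 17), (np.int64(359), -27), (np.int64(360), -80), (np.int64(361), -8)] [[0.6167, -0.3339], [0.6168, -0.3351], [0.617, -0.3385], [0.6171, -0.3396], [0.6172, -0.3408]]
A 400 [(np.int64(337), 30), (np.int64(338), 33), (np.int64(357), 23), (np.int64(361), -28), (np.int64(362), -78)] [[0.645, -0.3122], [0.6451, -0.3133], [0.6472, -0.3348], [0.6477, -0.3393], [0.6478, -0.3405]]
hole [ 0.57832769 -0.33205273  0.085     ]
```

View pics/c1.png

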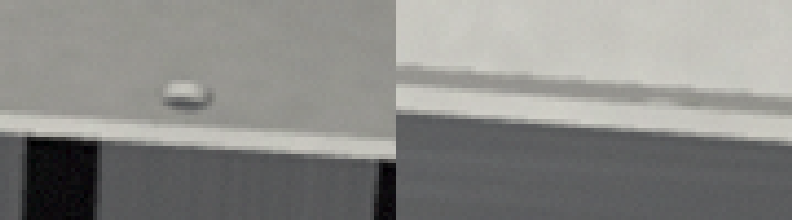

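The far (-y) rail's hole shows at (332,346), and the rails fit the 198 mm spacing. Hole A comes out at about (0.578, -0.333) and the bed is turned about -1.9°. Next I go to the roller.

```bash
python3 -m handwheel '[[[0.0854,0.035,0.0064,0.003,0],[0.0854,0.035,0.0064,0.003,0],[0.0854,0.035,0.0064,0.003,0],[0.0854,0.035,0.0064,0.003,0],[0.0854,0.035,0.0064,0.003,0],[0.0854,0.035,0.0064,0.003,0],[0.0854,0.035,0.0064,0.003,0],[0.0854,0.035,0.0064,0.003,0],[0.0854,0.035,0.0064,0.003,0],[0.0854,0.035,0.0064,0.003,0],[0.0854,0.035,0.0064,0.003,0],[0.0854,0.030,0.0064,0.003,0]]]' 40
python3 -m handwheel '[[[0.0854,0,0,0.01,0],[0.0854,0,0,0.01,0],[0.0854,0,0,0,0],[0.0854,0,0,0,0],[0.0854,0,0,0,0]]]'
python3 - <<'E'
from h import *
st=get_state(); c=cam("wrist",st); im=viewer.read_camera("wrist"); cv2.imwrite("pics/w2.png",im)
print(st["eef_pos"],st["tcp_rot"])
for k,z in (("roller",.047),("stub_end",.047),("pin_end",.047),("rest",0)):
    for r in viewer.pinpoint("wrist",k)[:2]:
        u,v=r["xy"][0]*640,r["xy"][1]*480
        print(k,round(r["confidence"],2),np.round([u,v]),np.round(at_z(c,u,v,z),4))
m=viewer.outline_of("wrist","roller")[0]; M=m["mask"]; print(m["confidence"])
rows=np.where(M.sum(1)>60)[0]; print(rows[[0,-1]])
for r in rows[::max(1,len(rows)//8)]:
    x=np.where(M[r])[0]; print(r,x[0],x[-1],at_z(c,(x[0]+x[-1]+1)/2,r+.5,.047).round(4))
E
```

```text
time: 4.87
eef_pos: [0.6175, 0.2415, 0.2833]
tcp_rot: [0.69, 0.723, 0.0, 0.0]
contact_force: [0.3, -0.4, 1.1]
opening: 1.0
finger_force: 0.0
time: 5.28
eef_pos: [0.6175, 0.239, 0.2635]
tcp_rot: [0.691, 0.723, -0.0, 0.0]
contact_force: [-0.2, -0.0, 1.3]
opening: 1.002
finger_force: 0.0
[0.61754473 0.23899775 0.26346136] [ 6.90550312e-01  7.23284353e-01 -8.33450993e-05  6.16992657e-05]
roller 0.69 [318. 221.] [0.6152 0.2229 0.047 ]
stub_end 0.59 [316. 108.] [0.6092 0.3203 0.047 ]
pin_end 0.75 [323. 340.] [0.625 0.102 0.047]
0.77Traceback (most recent call last):
  File "<stdin>", line 9, in <module>
IndexError: index 0 is out of bounds for axis 0 with size 0
```

View pics/w2.png

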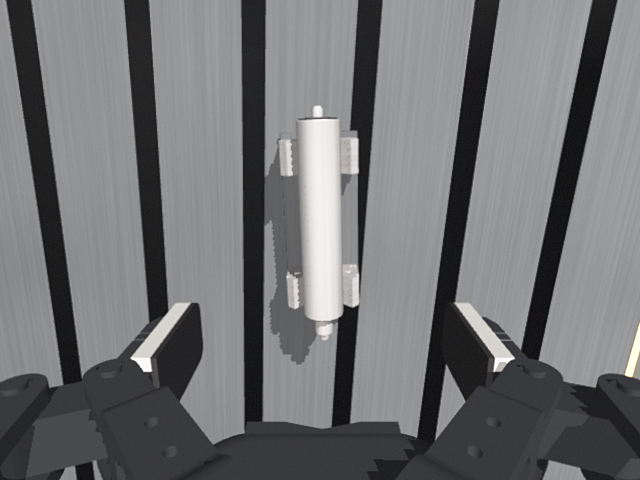

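Run:
```python
from h import *
st=get_state(); c=cam("wrist",st)
a=at_z(c,318.5,106,.047); b=at_z(c,323.5,340,.047); d=(a-b)[:2]; L=np.linalg.norm(d); u=d/L
print(a,b,L,np.degrees(np.arctan2(u[1],u[0])))
o=b[:2]+u*.119*L/.22; g=o-u*.015
Rm=R.from_quat(st["tcp_rot"]).as_matrix(); print("yaw",np.degrees(np.arctan2(Rm[1,0],Rm[0,0])),"origin",o,"grasp",g)
print("shift tool", Rm.T@(np.append(g,.047-.0187)-st["eef_pos"]))
```

```text
[0.61109957 0.32317999 0.047     ] [0.62604006 0.10328273 0.047     ] 0.22040423029454573 93.88687689719305
yaw 92.75412227846857 origin [0.61795861 0.22222716] grasp [0.61897541 0.20726166]
shift tool [-0.03311759 -0.00037079  0.23567961]
```

```bash
python3 -m handwheel '[[[0.0854,-0.011,0,0.02,-1.1],[0.0854,-0.011,0,0.024,0],[0.0854,-0.011,0,0.024,0],[0.0854,0,0,0.026,0],[0.0854,0,0,0.026,0],[0.0854,0,0,0.026,0],[0.0854,0,0,0.026,0],[0.0854,0,0,0.022,0],[0.0854,0,0,0.018,0],[0.0854,0,0,0.014,0],[0.0854,0,0,0.012,0],[0.0854,0,0,0,0]]]' 45
python3 -m handwheel '[[[0.03,0,0,0,0],[0.03,0,0,0,0],[0.03,0,0,0,0],[0.03,0,0,0,0],[0.03,0,0,0,0],[0.03,0,0,0,0],[0.03,0,0,0,0],[0.03,0,0,0,0]]]' 45
```

```text
time: 6.58
eef_pos: [0.6176, 0.2074, 0.0225]
tcp_rot: [0.683, 0.731, -0.002, -0.001]
contact_force: [-0.3, -0.4, -0.9]
opening: 1.0
finger_force: 0.0
time: 7.25
eef_pos: [0.6179, 0.2078, 0.027]
tcp_rot: [0.682, 0.731, -0.002, -0.001]
contact_force: [-5.6, -0.7, 7.5]
opening: 0.432
finger_force: 44.8
```

```bash
python3 -m handwheel '[[[0.03,0,0,-0.005,0],[0.03,0,0,-0.01,0],[0.03,0,0,-0.015,0],[0.03,0,0,-0.02,0],[0.03,0,0,-0.02,0],[0.03,0,0,-0.02,0],[0.03,0,0,-0.02,0],[0.03,0,0,-0.02,0],[0.03,0,0,-0.01,0],[0.03,0,0,0,0],[0.03,0,0,0,0]]]'
python3 - <<'E'
from h import *
st=get_state(); c=cam("wrist",st); im=viewer.read_camera("wrist"); cv2.imwrite("pics/w3.png",im); c2=cam("side")
s=viewer.read_camera("side"); cv2.imwrite("pics/s3.png",s)
print(st["eef_pos"],st["contact_force"])
for n in ("wrist","side"):
  for k in ("roller","stub_end","pin_end"):
    for r in viewer.pinpoint(n,k)[:2]:
        u,v=r["xy"][0]*640,r["xy"][1]*480
        print(n,k,round(r["confidence"],2),np.round([u,v]),np.round(at_z(cam(n,st),u,v,st["eef_pos"][2]+.0187),4))
w=cv2.resize(im[0:480,120:520],(500,600)); x=cv2.resize(s[200:340,200:310],(300,382)); o=np.zeros((600,800,3),np.uint8); o[:,:500]=w;o[:382,500:]=x
cv2.imwrite("pics/m3.png",o)
E
```

```text
time: 8.17
eef_pos: [0.6196, 0.2077, 0.1662]
tcp_rot: [0.683, 0.731, 0.001, 0.001]
contact_force: [-0.2, 0.2, -4.3]
opening: 0.429
finger_force: 45.5
[0.61962423 0.20774912 0.16619059] [-0.18653098  0.1605738  -4.3139044 ]
wrist roller 0.84 [321. 296.] [0.6187 0.2218 0.1849]
wrist pin_end 0.25 [321. 294.] [0.6187 0.2225 0.1849]
side roller 0.7 [250. 242.] [0.6288 0.2149 0.1849]
side stub_end 0.94 [235. 276.] [0.6043 0.3278 0.1849]
```

View pics/m3.png

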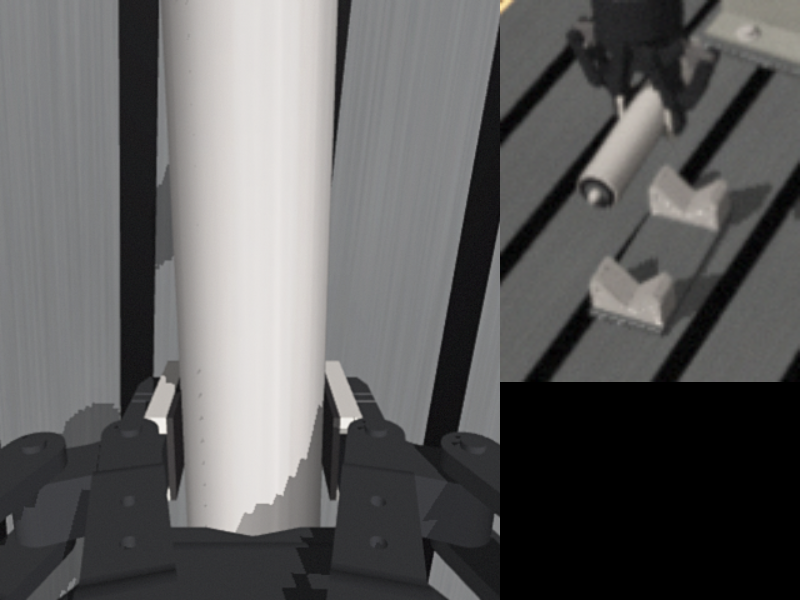

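```bash
cat >> h.py <<'E'
from scipy.optimize import least_squares
def tubefit(im,rows=range(10,280,10),show=False):
    """roller in tool frame: tilt (deg, + = sprung end low), yaw (deg), grasp-plane lateral y, axis z at x=0 (m)"""
    p=viewer.camera_params("wrist"); c=dict(f=240/np.tan(np.radians(p["fov_y"])/2),cx=p["cx"],cy=p["cy"],k=p["k1"],T=np.array(p["hand_eye"]))
    g=cv2.GaussianBlur(cv2.cvtColor(im,6),(3,5),0).astype(float); rays=[]
    for r in rows:
        for a,b,s in ((235,290,1),(345,410,-1)):
            d=np.diff(g[r,a:b])*s; i=np.argmax(d)
            if d[i]>6: rays.append(ray(c,a+i+1,r+.5))
    def res(q):
        t,w,y,z=q; u=np.array([np.cos(t)*np.cos(w),np.sin(w),-np.sin(t)]); o0=np.array([0,y,z]); out=[]
        for o,d in rays:
            n=np.cross(u,d); out.append(abs(n@(o-o0))/np.linalg.norm(n)-.019)
        return np.array(out)*1e3
    f=least_squares(res,[0,0,0,-.0187],loss="soft_l1",f_scale=.3)
    return np.degrees(f.x[:2]),f.x[2:],len(rays),np.median(abs(res(f.x)))
E
python3 - <<'E'
from h import *
print(tubefit(cv2.imread("pics/w3.png")))
st=get_state(); Rm=R.from_quat(st["tcp_rot"]).as_matrix()
print(np.degrees(np.arctan2(Rm[1,0],Rm[0,0])), Rm[:,2])
# stub position along roller from side view: project candidates
c=cam("side")
for y in (.096,.101,.106): 
    P=st["eef_pos"]+Rm@[y+.015,0,-.0187]; print(y,P.round(4),proj(c,P).round(1))
E
```

```text
(array([-11.57097146,   1.69958465]), array([-0.00326265, -0.03986954]), 54, np.float64(0.07019165966562317))
93.88818499324641 [-1.50026953e-03 -2.57888621e-04 -9.99998841e-01]
0.096 [0.6114 0.3184 0.183 ] [234.5 273.3]
0.101 [0.6111 0.3234 0.183 ] [233.5 274.8]
0.106 [0.6108 0.3284 0.183 ] [232.5 276.3]
```

Run:
```python
from h import *
im=cv2.imread("pics/w3.png"); g=cv2.GaussianBlur(cv2.cvtColor(im,6),(3,5),0).astype(float)
for r in (10,60,110,160,210,260):
    o=[]
    for a,b,s in ((235,290,1),(345,410,-1)):
        d=np.diff(g[r,a:b])*s; i=np.argmax(d); o+=[a+i+1,round(d[i])]
    print(r,o)
p=viewer.camera_params("wrist"); c=dict(f=240/np.tan(np.radians(p["fov_y"])/2),cx=p["cx"],cy=p["cy"],k=p["k1"],T=np.array(p["hand_eye"]))
for y in (.098,.06,.025): print([proj(c,[y,s*.019,-.0187]).round(0).tolist() for s in (-1,1)])
print(proj(c,[.105,0,-.0187]),proj(c,[.116,0,-.0187]))
```

```text
10 [np.int64(247), 45, np.int64(390), 54]
60 [np.int64(246), 37, np.int64(388), 51]
110 [np.int64(246), 36, np.int64(387), 47]
160 [np.int64(245), 23, np.int64(384), 16]
210 [np.int64(244), 26, np.int64(382), 15]
260 [np.int64(243), 44, np.int64(380), 14]
[[250.0, 11.0], [390.0, 11.0]]
[[257.0, 154.0], [384.0, 154.0]]
[[261.0, 265.0], [380.0, 265.0]]
[320.02197341 -17.96103822] [319.94892337 -66.35774401]
```

```bash
python3 -m handwheel '[[[0.03,0,0,0,2.9],[0.03,0,0,0,2.9],[0.03,-0.01,0,0,0],[0.03,-0.02,-0.0025,0,0],[0.03,-0.033,-0.0025,0,0],[0.03,-0.036,-0.0025,0,0],[0.03,-0.036,-0.0025,0,0],[0.03,-0.036,-0.0025,0,0],[0.03,-0.036,-0.0025,0,0],[0.03,-0.036,-0.0025,0,0],[0.03,-0.036,-0.0025,0,0],[0.03,-0.036,-0.0025,0,0]]]'
python3 -m handwheel '[[[0.03,-0.036,-0.0025,0,0],[0.03,-0.036,0,0,0],[0.03,-0.025,0,0.005,0],[0.03,-0.010,0,0.01,0],[0.03,0,0,0.015,0],[0.03,0,0,0.015,0],[0.03,0,0,0.005,0],[0.03,0,0,0,0],[0.03,0,0,0,0],[0.03,0,0,0,0]]]'
python3 - <<'E'
from h import *
st=get_state(); im=viewer.read_camera("wrist"); cv2.imwrite("pics/w4.png",im)
print(st["eef_pos"],st["contact_force"],st["wrist_torque"]); Rm=R.from_quat(st["tcp_rot"]).as_matrix()
print(np.degrees(np.arctan2(Rm[1,0],Rm[0,0])))
A=np.array([.5783,-.3325]); u=np.array([.0335,.9994]); n=np.array([.9994,-.0335])
d=st["eef_pos"][:2]-A; print("s",d@u,"lateral",d@n)
E
```

```text
time: 9.57
eef_pos: [0.5855, -0.1086, 0.1654]
tcp_rot: [0.718, 0.696, -0.0, 0.0]
contact_force: [0.9, 0.7, -3.1]
opening: 0.43
finger_force: 45.5
time: 10.4
eef_pos: [0.5809, -0.2131, 0.1164]
tcp_rot: [0.718, 0.696, 0.0, 0.001]
contact_force: [-0.5, -0.3, -3.2]
opening: 0.429
finger_force: 45.5
[ 0.58094465 -0.21311137  0.11639657] [-0.49626681 -0.32720696 -3.22114505] [-0.04115115 -0.02969291 -0.00656877]
88.14277289467545
s 0.11940558916804545 lateral -0.0013564590929937414
```

```bash
python3 -m handwheel '[[[0.03,0,0.0014,0.004,0],[0.03,0,0,0.004,0],[0.03,0,0,0.004,0],[0.03,0,0,0.003,0],[0.03,0,0,0.002,0],[0.03,0,0,0.002,0],[0.03,0,0,0.001,0],[0.03,0,0,0.001,0],[0.03,0,0,0,0]]]'
python3 -m handwheel '[[[0.03,0,0,0.001,0],[0.03,0,0,0.001,0],[0.03,0,0,0.001,0]]]'
```

```text
time: 11.2
eef_pos: [0.5817, -0.2134, 0.0948]
tcp_rot: [0.719, 0.695, -0.0, -0.0]
contact_force: [-1.0, 0.0, 0.3]
opening: 0.432
finger_force: 46.0
time: 11.45
eef_pos: [0.5821, -0.2138, 0.092]
tcp_rot: [0.719, 0.695, 0.0, 0.001]
contact_force: [-2.0, -2.8, 1.4]
opening: 0.429
finger_force: 46.1
```

```bash
python3 -m handwheel '[[[0.03,0,0,0.001,0],[0.03,0,0,0.001,0],[0.03,0,0,0.001,0],[0.03,0,0,0.001,0],[0.03,0,0,0.001,0]]]'
python3 -m handwheel '[[[0.03,0,0,0.001,0],[0.03,0,0,0.001,0],[0.03,0,0,0.001,0],[0.03,0,0,0.001,0],[0.03,0,0,0.001,0],[0.03,0,0,0,0]]]'
python3 - <<'E'
from h import *
st=get_state(); print(st["eef_pos"],st["contact_force"],st["wrist_torque"])
im=viewer.read_camera("wrist"); s=viewer.read_camera("side")
for r in viewer.pinpoint("side","stub_end")+viewer.pinpoint("side","pin_end"): print(r)
o=np.zeros((600,800,3),np.uint8); o[:480,:400]=im[:,120:520]; x=cv2.resize(s[130:260,260:390],(400,400)); o[:400,400:]=x; cv2.imwrite("pics/m5.png",o); cv2.imwrite("pics/s5.png",s)
E
```

```text
time: 11.87
eef_pos: [0.5821, -0.2136, 0.0865]
tcp_rot: [0.719, 0.695, 0.0, 0.001]
contact_force: [-0.2, -2.9, 0.5]
opening: 0.434
finger_force: 46.1
time: 12.37
eef_pos: [0.5817, -0.2132, 0.0811]
tcp_rot: [0.719, 0.695, 0.0, -0.0]
contact_force: [0.5, -3.2, 0.5]
opening: 0.43
finger_force: 46.4
[ 0.58168792 -0.2131771   0.08105427] [ 0.52377737 -3.15848539  0.47196479] [-0.16859948 -0.13099639 -0.0722682 ]
{'xy': [0.5006, 0.4], 'confidence': 0.95}
{'xy': [0.5591, 0.3252], 'confidence': 0.69}
{'xy': [0.665, 0.334], 'confidence': 0.28}
```

View pics/m5.png

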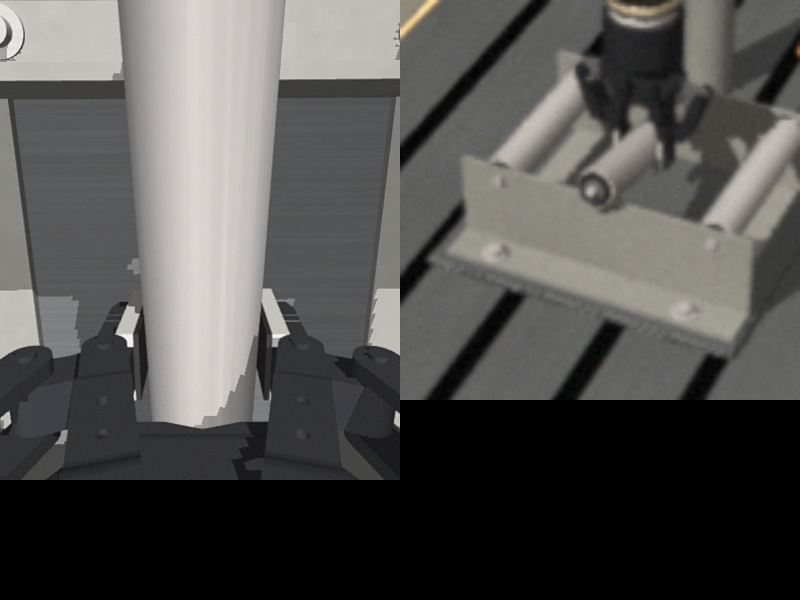

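```bash
python3 - <<'E'
import re
s=open('h.py').read()
s=s.replace("def tubefit(im,rows=range(10,280,10),show=False):","def tubefit(im,L=(240,262),Rt=(404,382),rows=range(110,280,6)):")
s=s.replace("        for a,b,s in ((235,290,1),(345,410,-1)):\n            d=np.diff(g[r,a:b])*s; i","        for e,s in ((L,1),(Rt,-1)):\n            a=int(e[0]+(e[1]-e[0])*r/280)-9; b=a+19\n            d=np.diff(g[r,a:b])*s; i",1)
s=s.replace("np.median(abs(res(f.x)))","np.abs(res(f.x)).max()")
open('h.py','w').write(s)
E
python3 - <<'E'
from h import *
print(tubefit(viewer.read_camera("wrist")))
print(tubefit(cv2.imread("pics/w4.png"),(250,261),(390,380),range(10,270,6)))
print(tubefit(cv2.imread("pics/w3.png"),(250,261),(390,380),range(10,270,6)))
# side-cam check of stub: predict for several tilts
st=get_state(); Rm=R.from_quat(st["tcp_rot"]).as_matrix(); c=cam("side"); print("seen",.5006*640,.4*480)
for t in (8,10,12,14):
    a=np.radians(t); print(t,proj(c,st["eef_pos"]+Rm@[.116*np.cos(a),0,-.0187-.116*np.sin(a)]).round(1))
E
```

```text
(array([10.18702006,  0.02826215]), array([ 0.00044159, -0.01878441]), 57, np.float64(2.0299104597987365))
(array([-1.18798568, -0.53965452]), array([ 0.00065229, -0.01854772]), 71, np.float64(1.379821879039487))
(array([ 6.45624065, -1.04355026]), array([ 0.00085848, -0.01289548]), 78, np.float64(2.2686807683615187))
seen 320.384 192.0
8 [321.8 195.7]
10 [321.8 194.5]
12 [322.  193.2]
14 [322.1 191.9]
```

```bash
python3 -m handwheel '[[[0.03,0,0.0003,-0.0025,0],[0.03,0,0.0003,-0.0025,0],[0.03,0,0,0,0],[0.03,-0.003,0,0,0],[0.03,-0.004,0,0,0],[0.03,-0.004,0,0,0],[0.03,-0.002,0,0,0],[0.03,0,0,0,0],[0.03,0,0,0,0]]]'
python3 - <<'E'
from h import *
st=get_state(); im=viewer.read_camera("wrist"); cv2.imwrite("pics/w6.png",im); print(tubefit(im))
A=np.array([.5783,-.3325]); u=np.array([.0335,.9994]); n=np.array([.9994,-.0335])
d=st["eef_pos"][:2]-A; print("s",d@u,"lateral",d@n,st["eef_pos"],st["contact_force"],st["wrist_torque"])
s=viewer.read_camera("side"); cv2.imwrite("pics/s6.png",s); print(viewer.pinpoint("side","stub_end"))
Rm=R.from_quat(st["tcp_rot"]).as_matrix(); c=cam("side")
for t in (8,10,12,14):
    a=np.radians(t); print(t,proj(c,st["eef_pos"]+Rm@[.116*np.cos(a),0,-.0187-.116*np.sin(a)]).round(1))
E
```

```text
time: 13.37
eef_pos: [0.5816, -0.2264, 0.0861]
tcp_rot: [0.719, 0.695, 0.0, -0.0]
contact_force: [-0.7, 0.2, -4.6]
opening: 0.427
finger_force: 45.9
(array([8.81946358, 0.11900796]), array([ 0.00035748, -0.01865474]), 56, np.float64(1.6093139864669717))
s 0.10615485380906442 lateral -0.00020705168756244717 [ 0.58164952 -0.22639369  0.08609015] [-0.74699826  0.20027752 -4.64415053] [0.02572237 0.04146735 0.00046229]
[{'xy': [0.5088, 0.3913], 'confidence': 0.91}, {'xy': [0.5023, 0.4148], 'confidence': 0.62}, {'xy': [0.3908, 0.8502], 'confidence': 0.52}]
8 [323.7 191.7]
10 [323.8 190.5]
12 [323.9 189.2]
14 [324.  187.9]
```

```bash
for i in 1; do python3 -m handwheel '[[[0.03,-0.0015,0,0,0],[0.03,-0.0015,0,0,0],[0.03,-0.001,0,0,0],[0.03,0,0,0,0]]]'; python3 -m handwheel '[[[0.03,-0.001,0,0,0],[0.03,-0.001,0,0,0],[0.03,0,0,0,0]]]';python3 -m handwheel '[[[0.03,-0.001,0,0,0],[0.03,-0.001,0,0,0],[0.03,0,0,0,0]]]'; done | egrep 'eef|contact'
```

```text
eef_pos: [0.5814, -0.2302, 0.0858]
contact_force: [0.1, 0.1, -6.7]
eef_pos: [0.5814, -0.2321, 0.0859]
contact_force: [-0.4, 1.9, -6.2]
eef_pos: [0.5813, -0.2341, 0.086]
contact_force: [1.5, 2.2, -6.6]
```

```bash
(python3 -m handwheel '[[[0.03,0,0,0.001,0],[0.03,0,0,0,0]]]';python3 -m handwheel '[[[0.03,-0.001,0,0,0],[0.03,-0.001,0,0,0],[0.03,0,0,0,0]]]';python3 -m handwheel '[[[0.03,-0.001,0,0,0],[0.03,-0.001,0,0,0],[0.03,0,0,0,0]]]') | egrep 'eef|contact'; python3 -c "
from h import *
print(get_state()['wrist_torque'])"
```

```text
eef_pos: [0.5814, -0.2341, 0.0851]
contact_force: [0.1, 2.8, -5.3]
eef_pos: [0.5814, -0.2358, 0.0852]
contact_force: [-0.2, 4.9, -6.4]
eef_pos: [0.5813, -0.2376, 0.085]
contact_force: [0.4, 5.4, -5.4]
[ 1.23719479 -0.06106975  0.01911736]
```

```bash
(python3 -m handwheel '[[[0.03,0,0.001,0,0],[0.03,0,0.0005,0,0],[0.03,0,0,0,0]]]';python3 -m handwheel '[[[0.03,0,0.001,0,0],[0.03,0,0.0005,0,0],[0.03,0,0,0,0]]]') | egrep 'eef|contact'
python3 - <<'E'
from h import *
s=viewer.read_camera("side"); w=viewer.read_camera("wrist"); print(tubefit(w)); t=viewer.read_camera("top"); cv2.imwrite("pics/t7.png",t)
o=np.zeros((600,800,3),np.uint8); o[:400,:400]=cv2.resize(s[130:210,280:360],(400,400),interpolation=cv2.INTER_CUBIC); o[:400,400:]=cv2.resize(t[180:260,365:445],(400,400),interpolation=cv2.INTER_CUBIC)
cv2.imwrite("pics/m7.png",o)
E
```

```text
eef_pos: [0.5818, -0.2374, 0.0846]
contact_force: [-2.9, 4.4, -5.6]
eef_pos: [0.5826, -0.2374, 0.0843]
contact_force: [-3.6, 4.9, -4.5]
(array([9.27388845, 0.44423552]), array([ 0.00020867, -0.01907277]), 54, np.float64(2.0094117686079787))
```

View pics/m7.png

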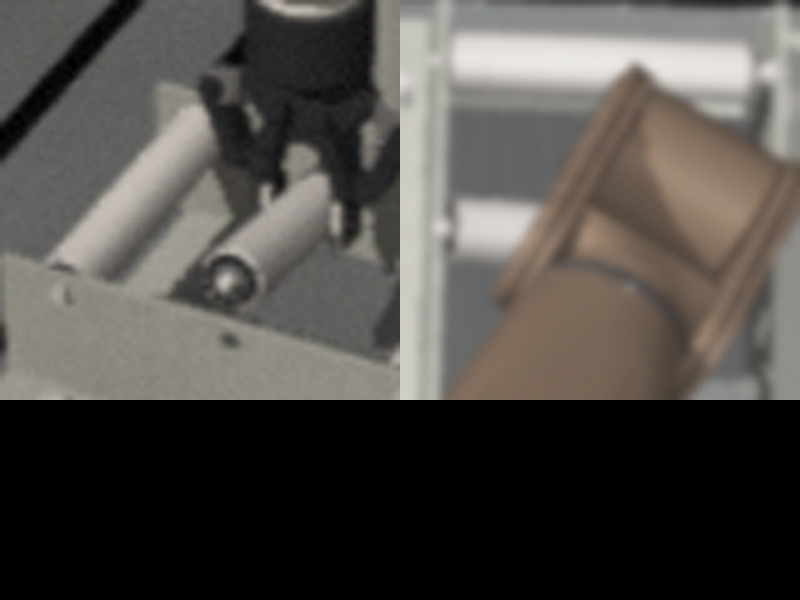

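```bash
(for i in 1; do python3 -m handwheel '[[[0.03,0,-0.001,0,0],[0.03,0,-0.0005,0,0],[0.03,0,0,0,0],[0.03,0,0,0,0]]]';python3 -m handwheel '[[[0.03,0,-0.001,0,0],[0.03,0,-0.0005,0,0],[0.03,0,0,0,0],[0.03,0,0,0,0]]]';python3 -m handwheel '[[[0.03,0,-0.001,0,0],[0.03,0,-0.0005,0,0],[0.03,0,0,0,0],[0.03,0,0,0,0]]]';python3 -m handwheel '[[[0.03,0,-0.001,0,0],[0.03,0,-0.0005,0,0],[0.03,0,0,0,0],[0.03,0,0,0,0]]]'; done) | egrep 'eef|contact'
```

```text
eef_pos: [0.5821, -0.2375, 0.0848]
contact_force: [-0.3, 5.7, -6.4]
eef_pos: [0.5817, -0.2375, 0.0852]
contact_force: [0.8, 5.8, -6.2]
eef_pos: [0.581, -0.2376, 0.0855]
contact_force: [3.6, 4.9, -6.0]
eef_pos: [0.58, -0.2377, 0.0859]
contact_force: [4.6, 5.4, -6.6]
```

```bash
(python3 -m handwheel '[[[0.03,0.004,0.0015,0,0],[0.03,0.006,0.0015,0,0],[0.03,0.006,0,0,0],[0.03,0,0.006,0,0],[0.03,0,0.006,0,0],[0.03,0,0,0,0],[0.03,-0.003,0,0,0],[0.03,-0.003,0,0,0],[0.03,-0.002,0,0,0],[0.03,0,0,0,0],[0.03,0,0,0,0]]]'; for i in 1; do python3 -m handwheel '[[[0.03,-0.001,0,0,0],[0.03,-0.001,0,0,0],[0.03,0,0,0,0]]]';python3 -m handwheel '[[[0.03,-0.001,0,0,0],[0.03,-0.001,0,0,0],[0.03,0,0,0,0]]]';python3 -m handwheel '[[[0.03,-0.001,0,0,0],[0.03,-0.001,0,0,0],[0.03,0,0,0,0]]]'; done) | egrep 'eef|contact'
```

```text
eef_pos: [0.5941, -0.23, 0.0854]
contact_force: [3.3, 5.4, -2.2]
eef_pos: [0.594, -0.2316, 0.0854]
contact_force: [3.0, 6.0, -3.5]
eef_pos: [0.594, -0.2332, 0.0853]
contact_force: [2.6, 6.0, -2.5]
eef_pos: [0.5939, -0.2347, 0.0852]
contact_force: [2.7, 7.8, -3.6]
```

```bash
(python3 -m handwheel '[[[0.03,0.006,0,0,0],[0.03,0.006,0,0,0],[0.03,0.001,0,0,0],[0.03,0,-0.006,0,0],[0.03,0,-0.006,0,0],[0.03,0,0,0,0],[0.03,-0.004,0,0,0],[0.03,-0.003,0,0,0],[0.03,-0.002,0,0,0],[0.03,0,0,0,0],[0.03,0,0,0,0]]]'; for i in 1; do python3 -m handwheel '[[[0.03,-0.001,0,0,0],[0.03,-0.001,0,0,0],[0.03,0,0,0,0]]]';python3 -m handwheel '[[[0.03,-0.001,0,0,0],[0.03,-0.001,0,0,0],[0.03,0,0,0,0]]]'; done) | egrep 'time|eef|contact'; python3 -c "
from h import *
w=viewer.read_camera('wrist'); print(tubefit(w))"
```

```text
time: 19.58
eef_pos: [0.5814, -0.2326, 0.085]
contact_force: [-0.7, -0.1, -4.6]
time: 19.83
eef_pos: [0.5814, -0.234, 0.085]
contact_force: [-1.1, 0.5, -5.5]
time: 20.08
eef_pos: [0.5813, -0.2354, 0.085]
contact_force: [0.4, 4.2, -5.3]
(array([ 9.58856246, -0.10984052]), array([ 0.00020529, -0.01904991]), 54, np.float64(1.413741137459651))
```

```bash
(python3 -m handwheel '[[[0.03,-0.001,0,0.0002,0],[0.03,-0.001,0,0.0002,0],[0.03,-0.001,0,0.0002,0],[0.03,-0.001,0,0.0002,0],[0.03,-0.001,0,0.0002,0],[0.03,0,0,0,0]]]'; python3 -m handwheel '[[[0.03,-0.001,0,0.0002,0],[0.03,-0.001,0,0.0002,0],[0.03,-0.001,0,0.0002,0],[0.03,-0.001,0,0.0002,0],[0.03,0,0,0,0]]]';python3 -m handwheel '[[[0.03,-0.001,0,0.0002,0],[0.03,-0.001,0,0.0002,0],[0.03,-0.001,0,0.0002,0],[0.03,0,0,0,0]]]') | egrep 'time|eef|contact'; python3 -c "
from h import *
w=viewer.read_camera('wrist'); print(tubefit(w),get_state()['wrist_torque'])"
```

```text
time: 20.63
eef_pos: [0.5812, -0.2402, 0.084]
contact_force: [0.6, 6.5, -4.4]
time: 21.05
eef_pos: [0.5811, -0.2435, 0.0832]
contact_force: [0.6, 9.4, -3.5]
time: 21.38
eef_pos: [0.5811, -0.2459, 0.0826]
contact_force: [0.8, 10.4, -3.4]
(array([ 8.90960587, -0.01586734]), array([ 0.00012259, -0.01925942]), 52, np.float64(1.3296367533398092)) [ 1.55483186 -0.10428674  0.03323083]
```

```bash
python3 -m handwheel '[[[0.03,-0.001,0,0.0002,0],[0.03,-0.001,0,0.0002,0],[0.03,-0.001,0,0.0002,0],[0.03,-0.0005,0,0.0002,0],[0.03,0,0,0,0],[0.03,0,0,0,0]]]'  | egrep 'time|eef|contact|open'
python3 - <<'E'
from h import *
s=viewer.read_camera("side"); cv2.imwrite("pics/s8.png",s); print(viewer.pinpoint("side","stub_end")[:2])
cv2.imwrite("pics/m8.png",cv2.resize(s[150:230,280:360],(560,560),interpolation=cv2.INTER_CUBIC))
E
```

```text
time: 21.93
eef_pos: [0.581, -0.2487, 0.0818]
contact_force: [0.6, 12.3, -2.6]
opening: 0.431
[{'xy': [0.5109, 0.3929], 'confidence': 0.74}]
```

View pics/m8.png

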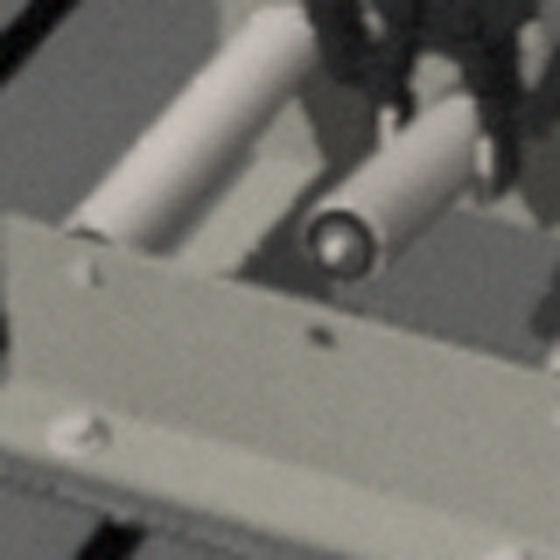

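```bash
(python3 -m handwheel '[[[0.03,0,0,0.001,0],[0.03,0,0,0.001,0],[0.03,0,0,0.001,0],[0.03,0,0,0,0]]]'; python3 -m handwheel '[[[0.03,0,0,0.001,0],[0.03,0,0,0.001,0],[0.03,0,0,0.001,0],[0.03,0,0,0,0]]]')  | egrep 'time|eef|contact|open'; python3 -c "
from h import *
print(get_state()['wrist_torque'],tubefit(viewer.read_camera('wrist')))"
```

```text
time: 22.37
eef_pos: [0.5811, -0.2492, 0.0795]
contact_force: [-1.0, 13.0, 1.1]
opening: 0.43
time: 22.7
eef_pos: [0.5817, -0.2494, 0.077]
contact_force: [0.1, 12.3, 0.5]
opening: 0.429
[ 1.4590968   0.08228078 -0.09355371] (array([7.08624757, 0.18933467]), array([ 0.00037557, -0.01781027]), 54, np.float64(1.4016359716280853))
```

```bash
(python3 -m handwheel '[[[0.03,0,0,0.001,0],[0.03,0,0,0.001,0],[0.03,0,0,0.001,0],[0.03,0,0,0,0]]]'; python3 -m handwheel '[[[0.03,0,0,0.001,0],[0.03,0,0,0.001,0],[0.03,0,0,0,0]]]'; python3 -m handwheel '[[[0.03,0,0,0.001,0],[0.03,0,0,0.001,0],[0.03,0,0,0,0]]]')  | egrep 'time|eef|contact|open'; python3 -c "
from h import *
print(get_state()['wrist_torque'],tubefit(viewer.read_camera('wrist'),(246,262),(396,381)))"
```

```text
time: 23.08
eef_pos: [0.5818, -0.2495, 0.0741]
contact_force: [0.4, 12.1, 1.9]
opening: 0.429
time: 23.33
eef_pos: [0.5816, -0.2494, 0.0719]
contact_force: [-0.9, 11.6, 0.3]
opening: 0.432
time: 23.58
eef_pos: [0.5816, -0.2495, 0.0698]
contact_force: [-0.6, 11.4, 0.4]
opening: 0.431
[ 1.42667136  0.03402095 -0.03505234] (array([2.26462074, 0.06331096]), array([ 0.00047821, -0.01717851]), 57, np.float64(0.16414997763359446))
```

```bash
(python3 -m handwheel '[[[0.03,0,0,0.001,0],[0.03,0,0,0.001,0],[0.03,0,0,0,0]]]'; python3 -m handwheel '[[[0.03,0,0,0.001,0],[0.03,0,0,0.0003,0],[0.03,0,0,0,0]]]')  | egrep 'time|eef|contact|open'
python3 - <<'E'
from h import *
st=get_state(); w=viewer.read_camera('wrist'); cv2.imwrite("pics/w9.png",w)
print(st['wrist_torque'],tubefit(w,(250,261),(390,380)))
s=viewer.read_camera("side"); cv2.imwrite("pics/s9.png",s)
cv2.imwrite("pics/m9.png",np.hstack([cv2.resize(s[165:215,290:340],(400,400),interpolation=cv2.INTER_CUBIC),cv2.resize(w[:240,200:440],(400,400))]))
E
```

```text
time: 23.88
eef_pos: [0.5816, -0.2495, 0.0678]
contact_force: [-0.1, 11.7, -0.4]
opening: 0.434
time: 24.13
eef_pos: [0.5817, -0.2496, 0.0667]
contact_force: [-0.7, 10.9, -0.6]
opening: 0.428
[ 1.40649761  0.0218789  -0.06678553] (array([0.46740327, 0.20257271]), array([ 0.00044097, -0.01692481]), 58, np.float64(0.25277228055603507))
```

View pics/m9.png

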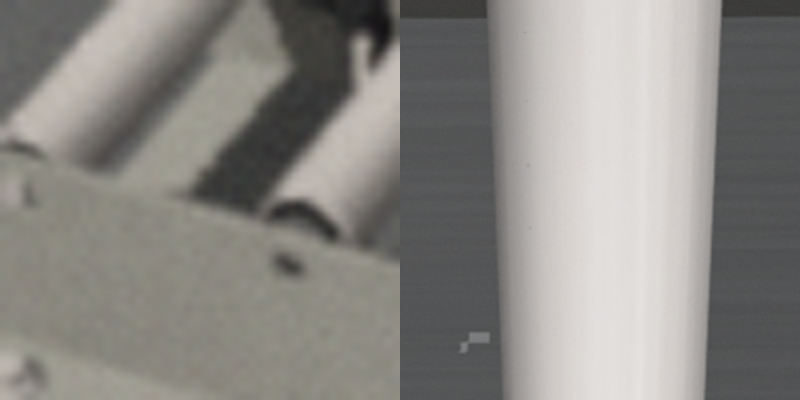

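```bash
(python3 -m handwheel '[[[0.03,0.001,-0.0005,0,0],[0.03,0.001,0,0,0],[0.03,0,0,0,0]]]'; python3 -m handwheel '[[[0.03,0.001,0,0,0],[0.03,0.001,0,0,0],[0.03,0,0,0,0]]]'; python3 -m handwheel '[[[0.03,0.001,0,0,0],[0.03,0.001,0,0,0],[0.03,0,0,0,0]]]')  | egrep 'time|eef|contact'
```

```text
time: 24.48
eef_pos: [0.5816, -0.2479, 0.0669]
contact_force: [1.0, 10.7, -0.7]
time: 24.73
eef_pos: [0.5817, -0.2463, 0.0669]
contact_force: [1.0, 9.1, -1.0]
time: 24.98
eef_pos: [0.5816, -0.2446, 0.0667]
contact_force: [0.3, 8.3, -1.5]
```

```bash
(python3 -m handwheel '[[[0.03,0.001,0,0,0],[0.03,0.001,0,0,0],[0.03,0,0,0,0]]]'; python3 -m handwheel '[[[0.03,0.001,0,0,0],[0.03,0.001,0,0,0],[0.03,0,0,0,0]]]'; python3 -m handwheel '[[[0.03,0.001,0,0,0],[0.03,0.0005,0,0,0],[0.03,0,0,0,0]]]')  | egrep 'time|eef|contact'
```

```text
time: 25.23
eef_pos: [0.5817, -0.243, 0.0667]
contact_force: [0.6, 7.2, -1.4]
time: 25.48
eef_pos: [0.5817, -0.2414, 0.0667]
contact_force: [0.2, 6.6, -1.9]
time: 25.73
eef_pos: [0.5818, -0.2403, 0.0667]
contact_force: [1.3, 5.3, -3.0]
```

```bash
(python3 -m handwheel '[[[0.03,0.001,0,0,0],[0.03,0.0005,0,0,0],[0.03,0,0,0,0]]]'; python3 -m handwheel '[[[0.03,0.0005,0,0,0],[0.03,0.0005,0,0,0],[0.03,0,0,0,0]]]'; python3 -m handwheel '[[[0.03,0.0005,0,0,0],[0.03,0.0005,0,0,0],[0.03,0,0,0,0]]]')  | egrep 'time|eef|contact'; python3 -c "
from h import *
print(tubefit(viewer.read_camera('wrist'),(250,261),(390,380)))"
```

```text
time: 25.98
eef_pos: [0.5818, -0.2397, 0.0667]
contact_force: [0.3, 1.3, -3.7]
time: 26.23
eef_pos: [0.5818, -0.2397, 0.0667]
contact_force: [1.2, -4.6, -3.3]
time: 26.48
eef_pos: [0.5818, -0.2397, 0.0667]
contact_force: [1.9, -7.3, -4.8]
(array([0.67236202, 0.02786906]), array([ 0.00047155, -0.0170846 ]), 58, np.float64(0.24219058522117337))
```

```bash
(python3 -m handwheel '[[[0.03,-0.001,0,0,0],[0.03,-0.0005,0,0,0],[0.03,0,0,0.0005,0],[0.03,0,0,0,0]]]'; python3 -m handwheel '[[[0.03,0,0,0.0005,0],[0.03,0,0,0,0]]]'; python3 -m handwheel '[[[0.03,0,0,0.0005,0],[0.03,0,0,0,0]]]')  | egrep 'time|eef|contact'
python3 - <<'E'
from h import *
s=viewer.read_camera("side"); cv2.imwrite("pics/s10.png",s); print(viewer.pinpoint("side","stub_end")[:2],get_state()["wrist_torque"])
cv2.imwrite("pics/m10.png",cv2.resize(s[165:215,290:340],(500,500),interpolation=cv2.INTER_CUBIC))
E
```

```text
time: 26.87
eef_pos: [0.5815, -0.2396, 0.0662]
contact_force: [1.5, -5.8, -1.9]
time: 27.03
eef_pos: [0.5815, -0.2396, 0.0659]
contact_force: [0.2, -6.1, -1.9]
time: 27.2
eef_pos: [0.5815, -0.2396, 0.0656]
contact_force: [0.2, -5.7, -0.5]
[{'xy': [0.5055, 0.4169], 'confidence': 0.95}, {'xy': [0.4089, 0.62], 'confidence': 0.57}] [-0.95097554 -0.03621362  0.0959365 ]
```

View pics/m10.png

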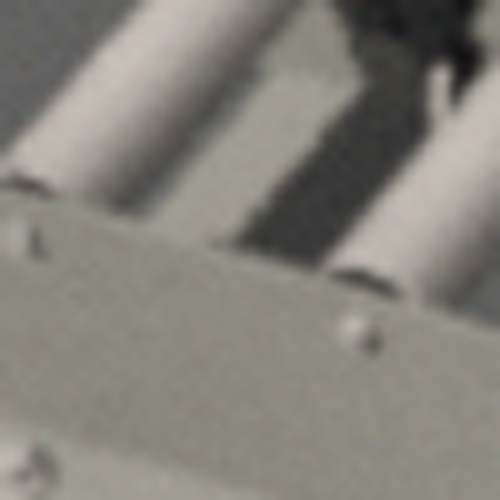

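The stub now stands out of the hole in rail B, at about (322,200) in the side view, the same as its neighbour. I take the last load off and release.

```bash
(python3 -m handwheel '[[[0.03,-0.001,0,0,0],[0.03,-0.001,0,0,0],[0.03,0,0,0,0]]]' 20; python3 -m handwheel '[[[0.05,0,0,0,0],[0.05,0,0,0,0],[0.06,0,0,0,0],[0.065,0,0,0,0],[0.07,0,0,0,0],[0.07,0,0,0,0],[0.07,0,0,0,0]]]'; python3 -m handwheel '[[[0.07,0,0,-0.003,0],[0.07,0,0,-0.006,0],[0.07,0,0,-0.012,0],[0.07,0,0,-0.02,0],[0.07,0,0,-0.025,0],[0.07,0,0,-0.03,0],[0.07,0,0,-0.03,0],[0.07,0,0,-0.03,0],[0.07,0,0,-0.03,0],[0.07,0.02,0,-0.03,0],[0.07,0.02,0,-0.02,0],[0.07,0,0,0,0]]]') | egrep 'time|eef|contact|open|fing'
python3 - <<'E'
from h import *
st=get_state(); w=viewer.read_camera("wrist"); cv2.imwrite("pics/w11.png",w); s=viewer.read_camera("side")
print(viewer.pinpoint("side","stub_end")[:2])
o=np.zeros((600,800,3),np.uint8); o[:600,:]=cv2.resize(w,(800,600)); o[:200,:200]=cv2.resize(s[165:215,290:340],(200,200)); cv2.imwrite("pics/m11.png",o)
E
```

```text
time: 27.55
eef_pos: [0.5813, -0.2397, 0.0649]
contact_force: [0.2, 0.5, 1.6]
opening: 0.432
finger_force: 46.0
time: 28.13
eef_pos: [0.5808, -0.2401, 0.0642]
contact_force: [0.3, -0.9, -0.1]
opening: 0.819
finger_force: 0.0
time: 29.13
eef_pos: [0.5845, -0.1987, 0.3092]
contact_force: [1.1, 0.3, 1.1]
opening: 0.816
finger_force: 0.0
[{'xy': [0.5045, 0.4181], 'confidence': 0.65}, {'xy': [0.562, 0.3315], 'confidence': 0.37}]
```

View pics/m11.png

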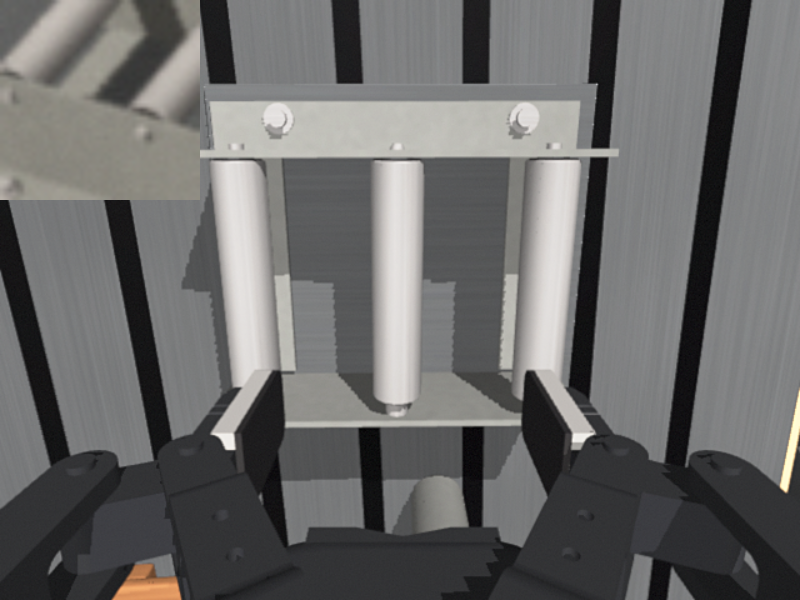

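The roller sits level between its neighbours. Its stub stands through rail B at (397,147) and its collar lies against rail A at (397,408). The gripper is clear, so I hand in.

```bash
python3 -c "
from plant import sign_off
print(sign_off())"
```

```text
the job is handed in; nothing more can be done
None
```

The roller is back in the middle bay and the job is handed in: the final pictures show the stub through its rail and the collar against the other. The gripper is clear, the highest wrist-force reading while working it on the bed was about 14 N, and I used about 30 of the 72 s; the sign-off gave no verdict.

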